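Index the router turntable by one hole

ROBOT

A 6-joint arm with a two-finger parallel gripper is mounted at the origin on the work surface. World frame = base frame: x ahead of the robot, y to its left, z up, the work surface at z = 0. Lengths are in m, angles in degrees, forces in N, time in s.
With the tool pointing down it reaches from about 0.4 to 0.825 m from the base axis. Payload 7 kg.
Tool frame: the origin (TCP) lies midway between the tips of the shut fingers; the grasp point (between the pads) lies 19 mm behind it; z points along the fingers, y is the line along which they close (so a half turn about z gives the same grasp; the last joint's range is limited). The gripper opens to 88 mm and grips with 3 to 60 N. Pads are 19 mm wide; open, the fingers measure 130 mm over their backs; the gripper's body (78 mm by 193 mm) begins 47 mm behind the grasp point.
Start: joints at [90.247, 20.546, 0.682, 0, -70.136, -16.507], TCP at [0.189, 0.648, 0.227] pointing down, gripper open.
Joint ranges: [-176.03, 176.03], [-82.01, 121.73], [-58.28, 71.71], [-173.87, 95.51], [-174.79, -0.11], [-173.66, 173.66]. Speed limits (degrees/s): [136.94, 136.94, 172.46, 180, 180, 180].

INTERFACE

Orientations are given as [roll, pitch, yaw] about the fixed x, y, z axes, in that order (R = Rz(yaw) Ry(pitch) Rx(roll)).
In Python, from plant import ctrl gives the robot as it stands. The module is installed in compiled form; this text tells all that it offers.
- The arm moves only by the tool send_rows, never from a script. Its argument "plan" is a list that holds one entry, the list of rows, each a list of 6 numbers: the shift along the tool's x, y, z in normalised numbers (1 is 800 mm), then the turn, a rotation vector about the tool's x, y, z in normalised numbers (1 is 180 degrees). A call has 1 to 8 rows; each row is the pose to reach, as a shift and turn from the pose commanded when the call began, along the tool's axes at that moment; what a row does not reach only later rows make up. A row lasts 1/12 s, in which the tool goes at most 41.7 mm and 7.16 degrees, less where a joint would pass 70% of its speed; a pose out of reach is approached as far as the arm can. No shift or turn number may pass 1 either way. A call with a gripper value outside its range is refused whole. "fingers" is the opening, from 0 (shut) to 1 (fully open), set as the call begins (left out, the last holds). The fingers move at their own pace and stop on an object; the grip force is fixed at half the most. Time passes only in rows, so rows that repeat a pose let the fingers close. It gives the time, the measured TCP pose, the force, the opening and the grip force at its end, in the units of the state.
- ctrl.get_obs(): the state, without advancing time (a new reading comes with each control period).
- ctrl.snapshot(name): name is "scene" or "top" or "wrist"; returns a dict with "img" (420x560x3 uint8, red, green, blue), "K" (3x3 intrinsics, pixels), "pose" (4x4, takes a point from camera to world coordinates). Camera axes: x right, y down, z forward; pixel columns grow to the right and rows downward; lengths in m; the calibration is good to about 2 mm. The wrist camera is an equidistant fisheye: a pixel r from the principal point sees the ray r / f radians off the axis. A picture is of the moment at which its call begins. There is no depth.
- ctrl.close_job(): hands the job in; it is judged then, once.
The state is a dict: "clock": time; "joint_pos": joint angles; "qvel": joint speeds; "tau": joint torques, N m; "tool_pos": TCP position; "orientation": TCP orientation; "force": force on the tool from outside, world axes, zero at the start; "moment": the same for the moment, N m; "opening": finger opening in m; "gripper_force": force on a finger pad.
Only numpy, scipy, OpenCV 4.12 (cv2) and the standard library are available. Lean on these libraries where they do the work, as an engineer would, in place of code of your own. Each camera call takes 0.05 s, during which the arm holds its last target. There are 200 camera calls.

TASK

The network box is clamped on an indexing turntable that a spring pin locks. Draw the pin up by its black knob, turn the table anticlockwise (seen from above) and let the pin drop fully home in the very next hole; its exact place must be found by feel, so never force the table against the pin. Let go, and leave the things lying around where they are.

Things in the scene. Friction and masses are not known exactly. Their poses are not given: they have to be found in the camera images.
- base: grey round base of the turntable, 310 mm across, fixed to the table; origin on the turning axis at the work surface, z up. Its top, 34 mm up, is the plate that the pin rides on, flat to 0.5 mm between the holes, which are 10 mm wide, 12 mm deep and 130 mm from the axis. Next to the start hole, anticlockwise, an aluminium arc with two more holes is bolted on
- axis (a point): point on the turning axis, 34 mm above the work surface. Above it the turning part: a steel disc of 176 mm diameter, a white network box on it (115 x 165 x 30 mm, top at 76 mm) and two antennas up to 155 mm high on the side away from the knob
- knob (a point): middle of the black upright knob on the spring pin, a ribbed cylinder 24 mm in diameter, 34 mm high (17 mm above and below this point). It stands at the end of the turntable's steel arm, 130 mm from the axis, its middle 75 mm above the work surface when the pin is home; free all round, the arm and bush below it reach up to 56 mm
- pin (a joint): height of the spring pin (8 mm diameter, rounded tip, slides vertically in the arm) in m: 0 = fully home in a hole, also its lower stop; 0.012 = its tip rides on the plate; 0.020 = upper stop. The spring pushes it down with about 5.5 N at 0 and 11 N at 0.018; let go, it falls by itself
- turntable (a joint): angle of the turntable in rad, 0 = the start hole, growing anticlockwise from above, range -0.75 to 1.45. With the pin clear it turns against about 2 N at the knob and stays where left; with the pin in a hole it is locked within 0.01. Next hole anticlockwise: somewhere from 0.52 to 0.80 (the arc's setting differs each time); the one after lies 0.60 farther; another at -0.60
- tin: golden flat tin box, 154 x 214 x 57 mm, loose, a bystander; origin under its centre
- power_brick: black power supply, 100 x 48 x 30 mm, loose, a bystander; origin under its centre
- wall_box: white square connection box, 86 x 86 x 34 mm, loose, a bystander; origin under its centre
- screwdriver: screwdriver, 140 mm long, loose, a bystander; lying along its x axis

How it is judged (in metres and radians):
On the way, in this order (a step that is already met when the one before it is completed fails the run):
1. the pin is drawn clear of its hole (value of joint pin above 0.0105 m), for 0.05 s.
2. the table is turned anticlockwise with the pin out of the start hole (value of joint turntable above 0.2 rad and value of joint pin above 0.009 m), for 0.05 s.
At the end, for the whole second after the job is handed in: the pin is home (within 2 mm of its lower stop) in the next hole anticlockwise (turntable at rest between 0.48 and 0.84 rad), the knob let go (value of joint pin below 0.002 m and value of joint turntable between 0.48 and 0.84 rad and velocity of joint turntable between -0.02 and 0.02 rad/s); the robot touches nothing.
It fails at once if the pin is forced: more than 40 N between the pin's shank or tip and the plate or the side of a hole (contact force between pin_c1 and anything else above 40 N).
It fails at once if the table is turned past the next hole (value of joint turntable above 0.9 rad).
It fails at once if the table is turned the wrong way (value of joint turntable below -0.1 rad).
It fails at once if a bystander is moved by more than 30 mm (distance of any of tin, power_brick, wall_box, screwdriver from where it was at the start of the episode above 0.03 m).
It also fails if it takes over 51 s, if anything falls off the work surface, if the arm or the gripper's body presses on something with over 40 N, if the wrist force passes 120 N, or if a joint passes its speed limit or range.

## Working session

There is one attempt and no reset: what is moved stays moved. The work goes in short steps, Python scripts to look and compute and a tool call to move; the robot and the scene stay as the last step left them, time stands still between calls to the robot, and variables do not carry over. Pictures are saved under pics/ and viewed, at most 10 in all, crops included, and the job is handed in when it is done.

Besides the shell and the picture viewer there is one more tool, called as a command line: name --argument value ..., lists and objects as JSON in quotes. send_rows: Moves the arm, as the interface text tells. Its arguments: {"type":"object","properties":{"plan":{"type":"array","items":{"type":"array","items":{"type":"array","items":{"type":"number"}}}},"fingers":{"type":"number"}},"required":["plan"]}

```bash
mkdir -p pics
cat > h.py <<'E'
import numpy as np, cv2
from plant import ctrl
def snap(n,f):
    s=ctrl.snapshot(n); cv2.imwrite('pics/'+f,s['img'][:,:,::-1]); np.savez('pics/'+f[:-4],K=s['K'],pose=s['pose']); return s
E
python3 - <<'E'
from h import *
for n in("scene","top"):
    s=snap(n,n+'1.png'); print(n,s['K'].round(1).tolist(),s['pose'].round(4).tolist())
print(ctrl.get_obs())
E
```

```text
scene [[408.5, 0.0, 277.3], [0.0, 408.5, 206.6], [0.0, 0.0, 1.0]] [[-0.4287, 0.7791, -0.4575, 0.9841], [0.9034, 0.3662, -0.2229, 0.2427], [-0.0061, -0.5089, -0.8608, 0.9282], [0.0, 0.0, 0.0, 1.0]]
top [[382.8, 0.0, 280.2], [0.0, 382.8, 210.8], [0.0, 0.0, 1.0]] [[-0.001, -0.9913, 0.1319, 0.3913], [-1.0, 0.0004, -0.0044, 0.0096], [0.0043, -0.1319, -0.9912, 1.2014], [0.0, 0.0, 0.0, 1.0]]
{'clock': 0.1, 'joint_pos': array([ 9.02474041e+01,  2.05873145e+01,  6.38496301e-01, -1.86362514e-02,
       -7.01365649e+01, -1.65093322e+01]), 'qvel': array([ 0.10535124, -0.12850458,  0.06441086,  0.1435464 ,  0.12635916,
       -0.10656606]), 'tau': array([-2.76728402e-03, -5.84166241e+01,  2.93752223e+01,  7.01568246e+00,
        1.01747538e-02, -5.72228737e-05]), 'tool_pos': array([0.18888992, 0.64756324, 0.22570974]), 'orientation': array([ 1.79913158e+02, -7.46791185e-03, -1.62682677e+01]), 'force': array([-0.27316744, -0.28976693,  0.19539845]), 'moment': array([0.03257928, 0.0148105 , 0.00280175]), 'gripper_force': 0.0, 'opening': 0.08742335417975491}
```

View pics/scene1.png

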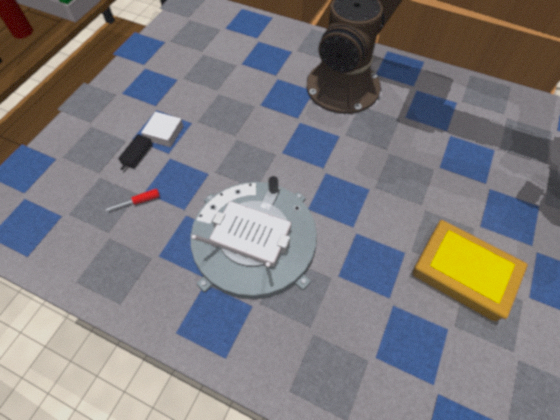

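View pics/top1.png

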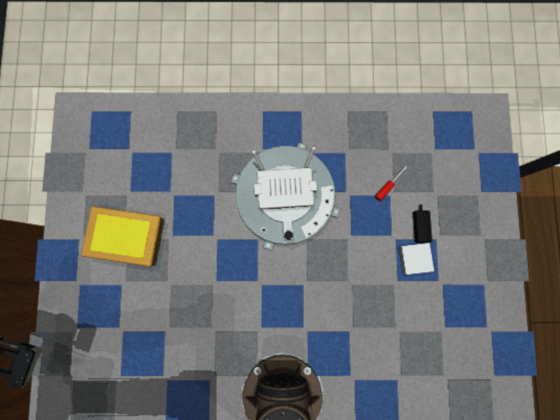

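Run:
```python
from h import *
a=cv2.imread('pics/scene1.png')[165:225,180:320]; b=cv2.imread('pics/top1.png')[140:255,230:345]
a=cv2.resize(a,None,fx=5,fy=5,interpolation=cv2.INTER_CUBIC)[:, :700]
b=cv2.resize(b,None,fx=5,fy=5,interpolation=cv2.INTER_CUBIC)
cv2.imwrite('pics/c1.png',a);cv2.imwrite('pics/c2.png',b)
```

```text
(no output)
```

View pics/c1.png

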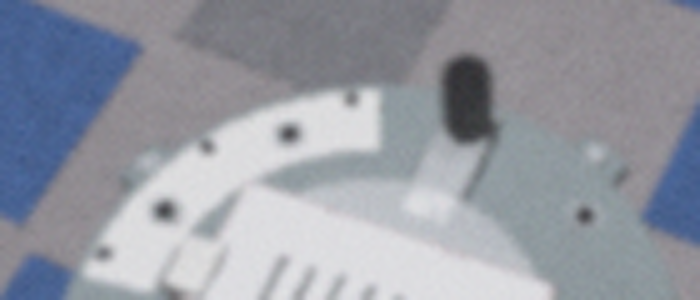

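View pics/c2.png

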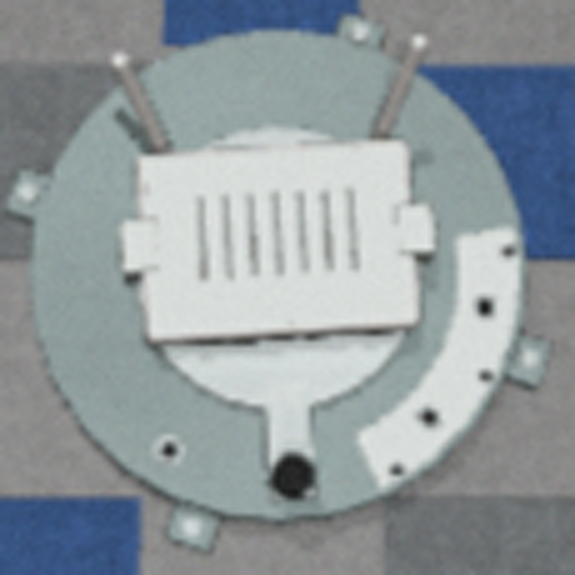

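```bash
cat >> h.py <<'E'
def ray(f,u,v):
    d=np.load('pics/'+f+'.npz'); P=d['pose']; r=P[:3,:3]@np.linalg.solve(d['K'],[u,v,1]); return P[:3,3],r/np.linalg.norm(r)
def onz(f,u,v,z): o,r=ray(f,u,v); return o+r*(z-o[2])/r[2]
def tri(*rs):
    A=sum(np.eye(3)-np.outer(r,r) for o,r in rs); b=sum((np.eye(3)-np.outer(r,r))@o for o,r in rs); return np.linalg.solve(A,b)
E
python3 - <<'E'
from h import *
S=lambda u,v:((u+.5)/5-.5+180,(v+.5)/5-.5+165)
T=lambda u,v:((u+.5)/5-.5+230,(v+.5)/5-.5+140)
pr=lambda n,x:print(n,np.round(x,4))
pr('knob tri',tri(ray('scene1',*S(468,95)),ray('top1',*T(292,476))))
pr('knob top tri',tri(ray('scene1',*S(467,72)),ray('top1',*T(292,476))))
pr('top92',onz('top1',*T(292,476),.092)); pr('scene75',onz('scene1',*S(468,97),.075))
c=onz('top1',*T(278,276),.034); pr('axis',c)
k=onz('top1',*T(292,476),.09); a0=np.arctan2(*(k-c)[1::-1]);print(np.hypot(*(k-c)[:2]))
for t,s,n in(((170,449),(584,215),'h-'),((429,417),(289,133),'h1'),((485,307),(165,211),'h2')):
    for nm,z in(('plate',.034),):
        p=onz('top1',*T(*t),z);q=onz('scene1',*S(*s),z)
        pr(n,[*p[:2],*q[:2],np.hypot(*(p-c)[:2]),np.arctan2(*(p-c)[1::-1])-a0])
    pr('tri',tri(ray('scene1',*S(*s)),ray('top1',*T(*t))))
E
```

```text
knob tri [ 0.4703 -0.0185  0.0679]
knob top tri [ 0.4692 -0.0186  0.0868]
top92 [ 0.4687 -0.018   0.092 ]
scene75 [ 0.4756 -0.0157  0.075 ]
axis [ 0.5965 -0.0113  0.034 ]
0.12789358798251285
h- [0.4893 0.055  0.491  0.0564 0.1261 5.6762]
tri [0.4894 0.0555 0.031 ]
h1 [ 0.5088 -0.1036  0.511  -0.1027  0.1273  0.7578]
tri [ 0.5092 -0.104   0.0306]
h2 [ 0.5771 -0.1391  0.5795 -0.1375  0.1293  1.3665]
tri [ 0.5777 -0.1395  0.0298]
```

```bash
cat >> h.py <<'E'
from scipy.spatial.transform import Rotation as Ro
def delta(p,yaw):
    o=ctrl.get_obs(); R=Ro.from_euler('xyz',o['orientation'],degrees=True)
    T=Ro.from_euler('xyz',[180,0,yaw],degrees=True)
    print('at',o['clock'],o['tool_pos'].round(4),o['orientation'].round(2),'F',o['force'].round(2),'->cm',(R.inv().apply(np.array(p)-o['tool_pos'])*100).round(2),'rot',(R.inv()*T).as_rotvec(degrees=True).round(2))
E
python3 - <<'E'
from h import *
delta([.44,-.018,.21],3)
E
```

```text
at 0.1 [0.1889 0.6476 0.2257] [ 1.7991e+02 -1.0000e-02 -1.6270e+01] F [-0.27 -0.29  0.2 ] ->cm [42.75 56.85  1.66] rot [ 9.000e-02  1.000e-02 -1.927e+01]
```

The rows are not in the units I measure in: shifts go in shares of 800 mm and turns go in shares of 180 degrees. I convert before sending: 56.85 cm is 0.7106, 42.75 cm is 0.5344, -19.3 degrees is -0.1072.

send_rows --plan '[[[0.5344, 0.7106, 0.0213, 0, 0, -0.1072], [0.5344, 0.7106, 0.0213, 0, 0, -0.1072], [0.5344, 0.7106, 0.0213, 0, 0, -0.1072], [0.5344, 0.7106, 0.0213, 0, 0, -0.1072], [0.5344, 0.7106, 0.0213, 0, 0, -0.1072], [0.5344, 0.7106, 0.0213, 0, 0, -0.1072], [0.5344, 0.7106, 0.0213, 0, 0, -0.1072], [0.5344, 0.7106, 0.0213, 0, 0, -0.1072]]]'

```text
clock: 0.77
tool_pos: [0.3068, 0.334, 0.2184]
orientation: [180.0, 0.0, 3.1]
force: [1.1, -0.4, -0.2]
opening: 0.0876
gripper_force: 0.0
```

Run:
```python
from h import *
delta([.44,-.018,.21],3)
```

```text
at 0.7667 [0.3068 0.334  0.2184] [1.7999e+02 1.0000e-02 3.0600e+00] F [ 1.13 -0.37 -0.23] ->cm [11.42 35.86  0.84] rot [0.01 0.01 0.06]
```

Scaled: 35.8 cm is 0.4475, 11.4 cm is 0.1425.

send_rows --plan '[[[0.1425, 0.4475, 0.01, 0, 0, 0], [0.1425, 0.4475, 0.01, 0, 0, 0], [0.1425, 0.4475, 0.01, 0, 0, 0], [0.1425, 0.4475, 0.01, 0, 0, 0], [0.1425, 0.4475, 0.01, 0, 0, 0], [0.1425, 0.4475, 0.01, 0, 0, 0], [0.1425, 0.4475, 0.01, 0, 0, 0], [0.1425, 0.4475, 0.01, 0, 0, 0]]]'

```text
clock: 1.43
tool_pos: [0.4245, 0.0224, 0.2117]
orientation: [-180.0, -0.0, 3.1]
force: [0.4, 0.5, -0.1]
opening: 0.0876
gripper_force: 0.0
```

send_rows --plan '[[[0, 0, 0, 0, 0, 0], [0, 0, 0, 0, 0, 0], [0, 0, 0, 0, 0, 0]]]'

```text
clock: 1.68
tool_pos: [0.4243, 0.0241, 0.2113]
orientation: [-180.0, 0.0, 2.9]
force: [-0.4, 0.1, 0.2]
opening: 0.0877
gripper_force: 0.0
```

Run:
```python
from h import *
s=snap('wrist','w1.png'); print(s['K'].round(1).tolist(),s['pose'].round(4).tolist())
delta([.47,-.018,.15],3)
```

```text
[[325.2, 0.0, 279.0], [0.0, 325.2, 213.2], [0.0, 0.0, 1.0]] [[0.0521, -0.9615, -0.2699, 0.4969], [-0.9986, -0.0501, -0.0145, 0.0269], [0.0004, 0.2703, -0.9628, 0.3694], [0.0, 0.0, 0.0, 1.0]]
at 1.7333 [0.4243 0.0248 0.2114] [-1.80e+02  2.00e-02  3.04e+00] F [0.72 0.77 0.44] ->cm [4.34 4.52 6.13] rot [-0.    0.02  0.04]
```

View pics/w1.png

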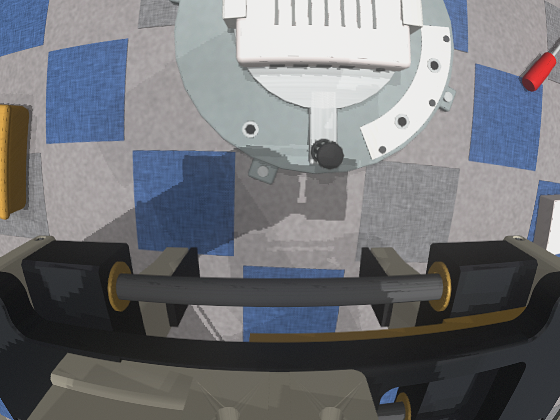

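```bash
cat >> h.py <<'E'
def fray(f,u,v):
    d=np.load('pics/'+f+'.npz'); P=d['pose'];K=d['K']; q=np.array([u-K[0,2],v-K[1,2]])/K[0,0]; t=np.hypot(*q)
    return P[:3,3],P[:3,:3]@np.array([*(q/t*np.sin(t)),np.cos(t)])
def fz(f,u,v,z): o,r=fray(f,u,v); return o+r*(z-o[2])/r[2]
E
python3 - <<'E'
from h import *
print('knob top',fz('w1',329.5,155,.092)[:2].round(4), 'tri w/ top',tri(fray('w1',329.5,155),ray('top1',288,234.8)).round(4),'tri scene',tri(fray('w1',329.5,155),ray('scene1',273,179.6)).round(4))
h=[fz('w1',*p,.034)[:2] for p in((250,129),(402,121.5),(434,65.5))]; print(np.round(h,4))
(x,y),R=cv2.minEnclosingCircle(np.float32(h)); 
from scipy.optimize import least_squares
c=least_squares(lambda c:[np.hypot(*(c-p))-.13 for p in h],[.597,-.011]).x; print('axis',c,[np.hypot(*(c-p)) for p in h])
k=fz('w1',329.5,155,.092)[:2]
an=[np.arctan2(*(p-c)[::-1])%6.283 for p in [k]+h]; print('ang',np.array(an)-an[0], an[0], np.hypot(*(k-c)))
E
```

```text
knob top [ 0.4733 -0.0179] tri w/ top [ 0.4709 -0.0196  0.0747] tri scene [ 0.473  -0.0178  0.09  ]
[[ 0.4907  0.0561]
 [ 0.5113 -0.104 ]
 [ 0.5795 -0.1389]]
axis [ 0.60208068 -0.01090471] [np.float64(0.1299839605548959), np.float64(0.13002657489200437), np.float64(0.12997228570027552)]
ang [ 0.         -0.59590232  0.74343534  1.34185052] 3.1958159343296844 0.12896943190746094
```

Run:
```python
from h import *
delta([.4723,-.018,.12],3.2)
```

```text
at 1.7333 [0.4243 0.0248 0.2114] [-1.80e+02  2.00e-02  3.04e+00] F [0.72 0.77 0.44] ->cm [4.57 4.53 9.13] rot [-0.    0.02 -0.16]
```

Scaled: 9.1 cm is 0.1138, 8 cm is 0.1, -0.2 degrees is -0.0011.

send_rows --plan '[[[0.0569, 0.0563, 0.025, 0, 0, -0.0011], [0.0569, 0.0563, 0.0625, 0, 0, -0.0011], [0.0569, 0.0563, 0.1, 0, 0, -0.0011], [0.0569, 0.0563, 0.1138, 0, 0, -0.0011], [0.0569, 0.0563, 0.1138, 0, 0, -0.0011], [0.0569, 0.0563, 0.1138, 0, 0, -0.0011]]]' --fingers 0.7

```text
clock: 2.23
tool_pos: [0.4722, -0.0167, 0.1204]
orientation: [180.0, 0.1, 3.4]
force: [0.5, -0.0, -0.2]
opening: 0.062
gripper_force: 0.0
```

Run:
```python
from h import *
delta([.4723,-.018,.062],3.2)
s=snap('wrist','w2.png')
delta([.4723,-.018,.062],3.2)
```

```text
at 2.2333 [ 0.4722 -0.0167  0.1204] [1.7996e+02 7.0000e-02 3.4100e+00] F [ 0.53 -0.04 -0.17] ->cm [0.01 0.13 5.84] rot [0.04 0.07 0.21]
at 2.2833 [ 0.4729 -0.0166  0.1214] [ 1.7999e+02 -6.0000e-02  3.4100e+00] F [-0.21 -0.52  0.39] ->cm [-0.08  0.14  5.94] rot [ 0.01 -0.06  0.21]
```

View pics/w2.png

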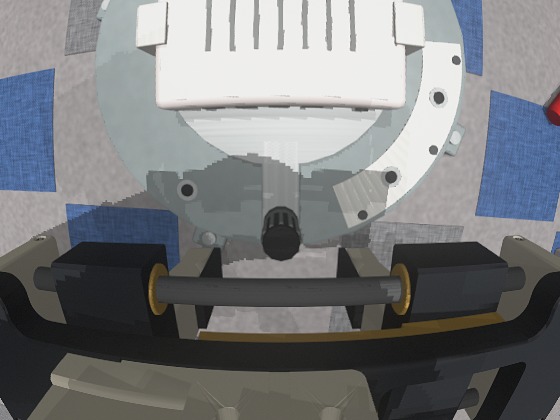

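Run:
```python
from h import *
for p in((282,238),(282,242),(261.5,240),(301.5,240)): print(fz('w2',*p,.092).round(4))
print('2-view',tri(fray('w2',282,240),fray('w1',329.5,155)).round(4))
h=[fz('w2',*p,.034)[:2] for p in((186.5,190),(391,177),(438.5,98))]
from scipy.optimize import least_squares
c=least_squares(lambda c:[np.hypot(*(c-p))-.13 for p in h],[.597,-.011]).x
an=np.array([np.arctan2(*(p-c)[::-1])%6.283 for p in h]);print(np.round(h,4),c,[np.hypot(*(c-p)) for p in h],an-an[0]-.6)
```

```text
[ 0.4769 -0.0193  0.092 ]
[ 0.4743 -0.0195  0.092 ]
[ 0.4748 -0.0068  0.092 ]
[ 0.4763 -0.0313  0.092 ]
2-view [ 0.4725 -0.0195  0.0833]
[[ 0.4908  0.0563]
 [ 0.5113 -0.1042]
 [ 0.5797 -0.1394]] [ 0.60192637 -0.01121475] [np.float64(0.13006825130139418), np.float64(0.12988770098652908), np.float64(0.1301176053261395)] [-0.6         0.74438761  1.3454937 ]
```

Scaled: 5.9 cm is 0.0738, 5.4 cm is 0.0675.

send_rows --plan '[[[0, 0.0025, 0.0125, 0, 0, 0], [0, 0.0025, 0.0375, 0, 0, 0], [0, 0.0025, 0.0563, 0, 0, 0], [0, 0.0025, 0.0675, 0, 0, 0], [0, 0.0025, 0.0738, 0, 0, 0], [0, 0.0025, 0.0738, 0, 0, 0], [0, 0.0025, 0.0738, 0, 0, 0]]]'

```text
clock: 2.87
tool_pos: [0.4731, -0.0196, 0.0624]
orientation: [-180.0, -0.1, 3.3]
force: [-0.1, -0.2, 0.2]
opening: 0.0611
gripper_force: 0.0
```

send_rows --plan '[[[0, 0, 0, 0, 0, 0], [0, 0, 0, 0, 0, 0], [0, 0, 0, 0, 0, 0], [0, 0, 0, 0, 0, 0], [0, 0, 0, 0, 0, 0], [0, 0, 0, 0, 0, 0]]]' --fingers 0.31

```text
clock: 3.37
tool_pos: [0.4725, -0.0201, 0.0616]
orientation: [-180.0, -0.0, 3.2]
force: [1.2, 0.1, 0.7]
opening: 0.0291
gripper_force: 0.0
```

send_rows --plan '[[[0, 0, 0, 0, 0, 0], [0, 0, 0, 0, 0, 0], [0, 0, 0, 0, 0, 0], [0, 0, 0, 0, 0, 0]]]' --fingers 0

```text
clock: 3.7
tool_pos: [0.4725, -0.0192, 0.0616]
orientation: [-179.9, -0.0, 3.2]
force: [-1.4, 6.5, 3.0]
opening: 0.0234
gripper_force: 30.0
```

Scaled: -1.5 cm is -0.0188, -0.05 cm is -0.0006.

send_rows --plan '[[[0, -0.0006, 0, 0, 0, 0], [0, -0.0006, -0.0038, 0, 0, 0], [0, -0.0006, -0.0075, 0, 0, 0], [0, -0.0006, -0.0113, 0, 0, 0], [0, -0.0006, -0.015, 0, 0, 0], [0, -0.0006, -0.0188, 0, 0, 0], [0, -0.0006, -0.0188, 0, 0, 0], [0, -0.0006, -0.0188, 0, 0, 0]]]'

```text
clock: 4.37
tool_pos: [0.4723, -0.0196, 0.0765]
orientation: [-180.0, -0.0, 3.2]
force: [2.3, 4.5, -11.5]
opening: 0.0236
gripper_force: 30.0
```

Run:
```python
from h import *
delta([.4723,-.018,.077],3.2); print(ctrl.get_obs()['opening'])
# arc rows: tool frame at yaw 3.2deg: radius dir inward = tool x; rotate about axis by th
for th in np.deg2rad([5,10,15,20,25,30,35,40]):
    # tool x = inward (toward axis), tool y = (sin,-cos) = anticlockwise tangent
    print(np.round([13*(1-np.cos(th)),13*np.sin(th)],2),np.rad2deg(th).round(1))
```

```text
at 4.3667 [ 0.4723 -0.0196  0.0765] [-179.99   -0.      3.23] F [  2.28   4.46 -11.52] ->cm [ 0.01 -0.16 -0.05] rot [-0.01 -0.    0.03]
0.023626408223527413
[0.05 1.13] 5.0
[0.2  2.26] 10.0
[0.44 3.36] 15.0
[0.78 4.45] 20.0
[1.22 5.49] 25.0
[1.74 6.5 ] 30.0
[2.35 7.46] 35.0
[3.04 8.36] 40.0
```

Scaled: 4.45 cm is 0.0556, 0.78 cm is 0.0098, -2.5 degrees is -0.0139.

send_rows --plan '[[[0.0001, 0.0071, 0, 0, 0, -0.0139], [0.0006, 0.0141, 0, 0, 0, -0.0278], [0.0014, 0.0213, 0, 0, 0, -0.0417], [0.0025, 0.0283, 0, 0, 0, -0.0556], [0.0039, 0.0351, 0, 0, 0, -0.0694], [0.0055, 0.042, 0, 0, 0, -0.0833], [0.0075, 0.0489, 0, 0, 0, -0.0972], [0.0098, 0.0556, 0, 0, 0, -0.1111]]]'

```text
clock: 5.03
tool_pos: [0.4835, -0.0635, 0.0765]
orientation: [180.0, -0.1, 23.4]
force: [4.0, 5.0, -10.8]
opening: 0.0235
gripper_force: 30.0
```

```bash
cat >> h.py <<'E'
def st(c=(.602,-.0112)):
    o=ctrl.get_obs(); d=o['tool_pos'][:2]-c; a=np.arctan2(*d[::-1])%(2*np.pi)-3.198; u=np.array([np.cos(a+3.198),np.sin(a+3.198)]); F=o['force'][:2]
    print('t',round(o['clock'],2),'r',np.hypot(*d).round(4),'ang',a.round(4),'z',o['tool_pos'][2].round(4),'yawrel',np.round(o['orientation'][2]-3.2-np.rad2deg(a),2),'Frad,Ftan,Fz',(F@u).round(1),(F@[-u[1],u[0]]).round(1),o['force'][2].round(1),'op',o['opening'].round(4),o['orientation'].round(2))
E
python3 -c "
from h import *
st()"
```

```text
Traceback (most recent call last):
  File "h.py", line 21, in st
    print('t',round(o['clock'],2),'r',np.hypot(*d).round(4),'ang',a.round(4),'z',o['tool_pos'][2].round(4),'yawrel',np.round(o['orientation'][2]-3.2-np.rad2deg(a),2),'Frad,Ftan,Fz',(F@u).round(1),(F@[-u[1],u[0]]).round(1),o['force'][2].round(1),'op',o['opening'].round(4),o['orientation'].round(2))
                                                                                                                                                                                                                                                          ^^^^^^^^^^^^^^^^^^
AttributeError: 'float' object has no attribute 'round'
```

Scaled: 4.02 cm is 0.0503, 3.81 cm is 0.0476, -18 degrees is -0.1.

send_rows --plan '[[[0.0001, 0.0071, 0, 0, 0, -0.0139], [0.0006, 0.0141, 0, 0, 0, -0.0278], [0.0014, 0.0213, 0, 0, 0, -0.0417], [0.0025, 0.0283, 0, 0, 0, -0.0556], [0.0039, 0.0351, 0, 0, 0, -0.0694], [0.0055, 0.042, 0, 0, 0, -0.0833], [0.0073, 0.0476, 0, 0, 0, -0.0944], [0.008, 0.0503, 0, 0, 0, -0.1]]]'

```text
clock: 5.7
tool_pos: [0.5056, -0.0976, 0.0763]
orientation: [180.0, -0.1, 41.3]
force: [5.1, 7.7, -10.6]
opening: 0.0235
gripper_force: 30.0
```

```bash
sed -i "s/o\['opening'\].round(4)/round(o['opening'],4)/" h.py
python3 -c "
from h import *
st()"
```

```text
t 5.7 r 0.1294 ang 0.6746 z 0.0763 yawrel -0.52 Frad,Ftan,Fz -9.0 -2.3 -10.6 op 0.0235 [ 1.7998e+02 -1.0000e-01  4.1330e+01]
```

Scaled: 0.23 cm is 0.0029, 0.2 cm is 0.0025, -1 degrees is -0.0056.

send_rows --plan '[[[0.0006, 0.0013, 0.0006, 0, 0, -0.0028], [0.0006, 0.0029, 0.0019, 0, 0, -0.0056], [0.0006, 0.0029, 0.0025, 0, 0, -0.0056], [0.0006, 0.0029, 0.0025, 0, 0, -0.0056]]]'

```text
clock: 6.03
tool_pos: [0.507, -0.099, 0.0742]
orientation: [180.0, -0.1, 42.2]
force: [3.9, 4.8, -9.6]
opening: 0.0235
gripper_force: 30.0
```

```bash
python3 -c "
from h import *
st()"
```

```text
t 6.03 r 0.1293 ang 0.6896 z 0.0742 yawrel -0.48 Frad,Ftan,Fz -6.1 -0.9 -9.6 op 0.0235 [ 1.7999e+02 -6.0000e-02  4.2230e+01]
```

send_rows --plan '[[[0, 0, 0, 0, 0, 0], [0, 0, 0, 0, 0, 0], [0, 0, 0, 0, 0, 0], [0, 0, 0, 0, 0, 0]]]' --fingers 0.31

```text
clock: 6.37
tool_pos: [0.5063, -0.0997, 0.0749]
orientation: [180.0, 0.0, 42.2]
force: [0.6, 0.0, 0.0]
opening: 0.0273
gripper_force: 0.0
```

Run:
```python
from h import *
st(); s=snap('wrist','w3.png'); st()
i=cv2.imread('pics/w3.png')[120:400,130:480]; cv2.imwrite('pics/c3.png',cv2.resize(i,None,fx=2,fy=2,interpolation=cv2.INTER_CUBIC))
```

```text
t 6.37 r 0.1304 ang 0.6901 z 0.0749 yawrel -0.5 Frad,Ftan,Fz -0.5 0.4 0.0 op 0.0273 [1.7998e+02 1.0000e-02 4.2240e+01]
t 6.42 r 0.1303 ang 0.6897 z 0.0749 yawrel -0.48 Frad,Ftan,Fz 0.2 0.4 0.3 op 0.0269 [179.98   0.    42.24]
```

View pics/c3.png

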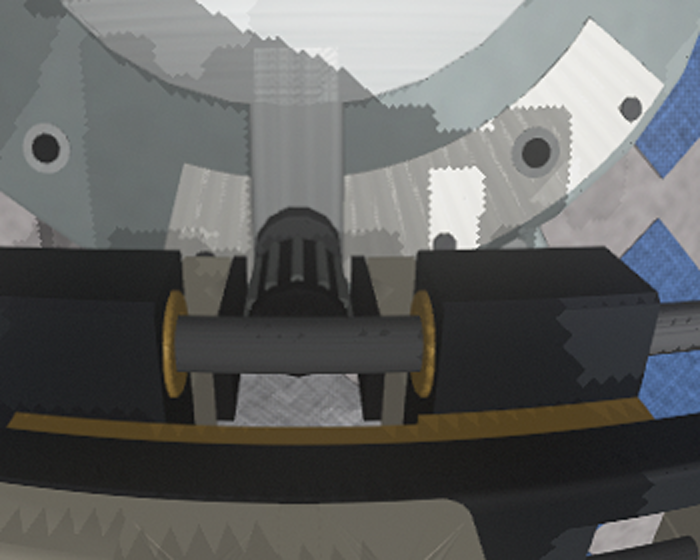

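Scaled: 0.4 cm is 0.005, 0.05 cm is 0.0006, -1.76 degrees is -0.0098.

send_rows --plan '[[[0, 0.0006, 0, 0, 0, -0.0012], [0, 0.0013, 0, 0, 0, -0.0024], [0, 0.0019, 0, 0, 0, -0.0037], [0, 0.0025, 0, 0, 0, -0.0049], [0, 0.0031, 0, 0, 0, -0.0061], [0, 0.0038, 0, 0, 0, -0.0073], [0.0001, 0.0044, 0, 0, 0, -0.0086], [0.0001, 0.005, 0, 0, 0, -0.0098]]]'

```text
clock: 7.08
tool_pos: [0.5093, -0.1024, 0.0745]
orientation: [180.0, 0.0, 44.0]
force: [0.2, 0.0, 0.6]
opening: 0.0272
gripper_force: 0.0
```

```bash
python3 -c "
from h import *
st()"
```

```text
t 7.08 r 0.13 ang 0.7208 z 0.0745 yawrel -0.46 Frad,Ftan,Fz -0.2 0.2 0.6 op 0.0272 [179.98   0.    44.04]
```

Scaled: 0.2 cm is 0.0025, 0.15 cm is 0.0019, -0.88 degrees is -0.0049.

send_rows --plan '[[[0, 0.0006, 0, 0, 0, -0.0012], [0, 0.0013, 0, 0, 0, -0.0024], [0, 0.0019, 0, 0, 0, -0.0037], [0, 0.0025, 0, 0, 0, -0.0049]]]'

```text
clock: 7.42
tool_pos: [0.5106, -0.1038, 0.0745]
orientation: [180.0, 0.0, 44.9]
force: [-0.3, 0.5, -0.2]
opening: 0.0271
gripper_force: 0.0
```

```bash
python3 -c "
from h import *
st(); snap('wrist','w4.png'); st()
i=np.hstack([cv2.imread('pics/w%d.png'%k)[120:320,190:420] for k in(3,4)]); cv2.imwrite('pics/c4.png',cv2.resize(i,None,fx=1.7,fy=1.7,interpolation=cv2.INTER_CUBIC))
"
```

```text
t 7.42 r 0.1301 ang 0.7353 z 0.0745 yawrel -0.43 Frad,Ftan,Fz -0.1 -0.6 -0.2 op 0.0271 [1.80e+02 1.00e-02 4.49e+01]
t 7.47 r 0.1301 ang 0.7357 z 0.0745 yawrel -0.44 Frad,Ftan,Fz 0.2 0.0 0.3 op 0.0268 [180.     0.    44.92]
```

View pics/c4.png

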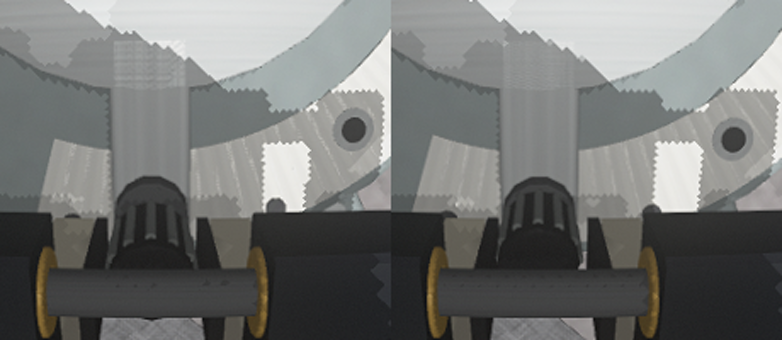

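Scaled: 0.1 cm is 0.0013, 0.05 cm is 0.0006, -0.44 degrees is -0.0024.

send_rows --plan '[[[0, 0.0006, 0, 0, 0, -0.0012], [0, 0.0013, 0, 0, 0, -0.0024], [0, 0.0013, 0, 0, 0, -0.0024]]]'

```text
clock: 7.72
tool_pos: [0.5111, -0.1043, 0.0745]
orientation: [-180.0, 0.0, 45.3]
force: [-0.4, 1.5, -0.2]
opening: 0.0271
gripper_force: 0.7
```

```bash
python3 -c "
from h import *
st(); snap('wrist','w5.png')
i=np.hstack([cv2.imread('pics/w%d.png'%k)[120:320,210:390] for k in(4,5)]); cv2.imwrite('pics/c5.png',cv2.resize(i,None,fx=2.2,fy=2.2,interpolation=cv2.INTER_CUBIC))
"
```

```text
t 7.72 r 0.1301 ang 0.7413 z 0.0745 yawrel -0.34 Frad,Ftan,Fz -0.8 -1.3 -0.2 op 0.0271 [-1.7998e+02  1.0000e-02  4.5340e+01]
```

Scaled: 0.1 cm is 0.0013, 0.05 cm is 0.0006, -0.44 degrees is -0.0024.

send_rows --plan '[[[0, 0.0006, 0, 0, 0, -0.0012], [0, 0.0013, 0, 0, 0, -0.0024], [0, 0.0013, 0, 0, 0, -0.0024]]]'

```text
clock: 8.02
tool_pos: [0.5119, -0.1051, 0.0745]
orientation: [-180.0, 0.0, 45.8]
force: [-1.3, 1.7, -0.2]
opening: 0.027
gripper_force: 0.9
```

```bash
python3 -c "
from h import *
st()"
```

```text
t 8.02 r 0.1301 ang 0.7495 z 0.0745 yawrel -0.36 Frad,Ftan,Fz -0.3 -2.1 -0.2 op 0.027 [-1.7999e+02  1.0000e-02  4.5780e+01]
```

Scaled: 0.1 cm is 0.0013, 0.05 cm is 0.0006, -0.44 degrees is -0.0024.

send_rows --plan '[[[0, 0.0006, 0, 0, 0, -0.0012], [0, 0.0013, 0, 0, 0, -0.0024], [0, 0.0013, 0, 0, 0, -0.0024]]]'

```text
clock: 8.27
tool_pos: [0.5125, -0.1057, 0.0745]
orientation: [-180.0, 0.0, 46.2]
force: [-2.2, 3.8, 1.5]
opening: 0.0273
gripper_force: 1.9
```

```bash
python3 -c "
from h import *
st()"
```

```text
t 8.27 r 0.1301 ang 0.7559 z 0.0745 yawrel -0.3 Frad,Ftan,Fz -1.3 -4.3 1.5 op 0.0273 [-179.98    0.     46.21]
```

```bash
python3 -c "
from h import *
st(); snap('wrist','w6.png')
i=np.hstack([cv2.imread('pics/w%d.png'%k)[190:320,220:350] for k in(3,4,6)]); cv2.imwrite('pics/c6.png',cv2.resize(i,None,fx=2,fy=2,interpolation=cv2.INTER_CUBIC))
"
```

```text
t 8.27 r 0.1301 ang 0.7559 z 0.0745 yawrel -0.3 Frad,Ftan,Fz -1.3 -4.3 1.5 op 0.0273 [-179.98    0.     46.21]
```

View pics/c6.png

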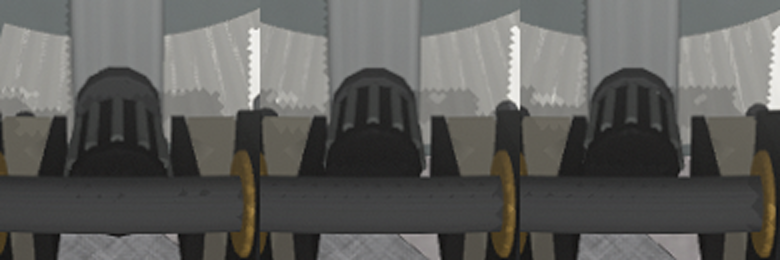

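Scaled: -0.25 cm is -0.0031, -0.1 cm is -0.0013, 1 degrees is 0.0056.

send_rows --plan '[[[0, -0.0013, 0, 0, 0, 0.0022], [0, -0.0031, 0, 0, 0, 0.0056], [0, -0.0031, 0, 0, 0, 0.0056], [0, -0.0031, 0, 0, 0, 0.0056], [0, -0.0031, 0, 0, 0, 0.0056]]]' --fingers 0.7

```text
clock: 8.73
tool_pos: [0.511, -0.1041, 0.0746]
orientation: [180.0, -0.0, 45.2]
force: [-1.1, 0.4, -0.5]
opening: 0.0548
gripper_force: 0.0
```

Scaled: -4.6 cm is -0.0575, -3 cm is -0.0375.

send_rows --plan '[[[0, 0, 0, 0, 0, 0], [0, 0, -0.0125, 0, 0, 0], [0, 0, -0.0375, 0, 0, 0], [0, 0, -0.0575, 0, 0, 0], [0, 0, -0.0575, 0, 0, 0], [0, 0, -0.0575, 0, 0, 0]]]'

```text
clock: 9.23
tool_pos: [0.5117, -0.104, 0.1221]
orientation: [179.9, -0.1, 45.2]
force: [-1.0, -0.1, -0.9]
opening: 0.0615
gripper_force: 0.0
```

Run:
```python
from h import *
st(); s=snap('wrist','w7.png')
i=np.hstack([cv2.imread('pics/%s.png'%k)[160:300,200:360] for k in('w2','w7')]); cv2.imwrite('pics/c7.png',cv2.resize(i,None,fx=2.5,fy=2.5,interpolation=cv2.INTER_CUBIC))
```

```text
t 9.23 r 0.1295 ang 0.7425 z 0.1221 yawrel -0.54 Frad,Ftan,Fz 0.8 -0.7 -0.9 op 0.0615 [ 1.799e+02 -1.300e-01  4.520e+01]
```

View pics/c7.png

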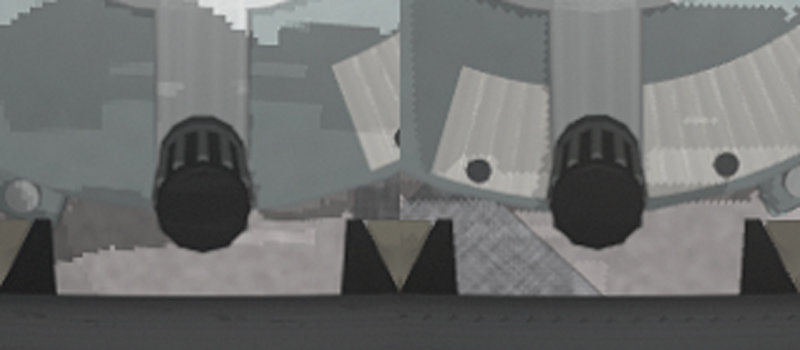

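```bash
python3 -c "
from h import *
print(ctrl.close_job())"
```

```text
the job is handed in; nothing more can be done
None
```

I drew the pin, turned the table anticlockwise to the next hole at about 0.74 rad and let the pin drop in. The last wrist picture shows the knob at its home height and the gripper clear of it, and the job is handed in, though no verdict came back.

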